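Sort the drill-press fixture parts back into their own trays

ROBOT

A 6-joint arm with a two-finger parallel gripper is mounted at the origin on the work surface. World frame = base frame: x ahead of the robot, y to its left, z up, the work surface at z = 0. Lengths are in mm, angles in rad, forces in N, time in s.
With the tool pointing down it reaches from about 350 to 875 mm from the base axis. Payload 4.2 kg.
Tool frame: the origin (TCP) lies at the very end of the fingers, on their centre line; the grasp point (between the pads) lies r.grip_depth behind it (r.grip_depth is the distance from the TCP to the grasp point, in mm); z points along the fingers, x is the direction in which the jaws open and shut, and the axes are right-handed (so a half turn about z gives the same grasp; the last joint's range is limited). The gripper opens to 85 mm and grips with 20 to 120 N. Pads are 22 mm wide; open, the fingers measure 114 mm over their backs; the gripper's body (76 mm by 85 mm) begins 54 mm behind the grasp point. The pads swing forward as they close: fully open they stand 13 mm farther back than shut.
Start: joints at [1.369, 0.385, 0.008, 0, -1.194, -0.259], TCP at [277.882, 559.804, 231.312] pointing down, gripper open.
Joint ranges: [-3.14, 3.14], [-1.21, 2.06], [-1.07, 1.41], [-3.16, 2.05], [-2.99, -0.16], [-3.1, 3.1]. Speed limits (rad/s): [2.79, 2.79, 3.14, 3.14, 3.14, 3.14].

INTERFACE

Orientations are given as a rotation vector (axis times angle).
In Python, from rig import r, solver, imaging, readout gives the robot as it stands. Calls block until the motion is done:
- r.reach(position, orientation): joint-space move of the TCP to a pose.
- r.move_straight(position, rotation=None, speed=150, until_force=None): straight line of the TCP; rotation=None keeps the orientation; speed is the mean speed in mm/s. With until_force (N) it stops when the force on the tool has changed by that much, and returns True; else False.
- r.goto_joints(angles): joint-space move.
- r.move_gripper(opening, grip_force=None): opening from 0.0 (shut) to 1.0 (fully open); grip_force is the grip in N (None keeps the last); returns when the fingers have stopped.
- r.hold(seconds).
- solver.ik(position, orientation): joint angles nearest the present ones, or None.
- imaging.read_camera(name): name is "scene" or "top" or "wrist"; returns the picture (400x640x3 uint8, blue, green, red); there is no depth.
- imaging.calibration(name): a dict with "camera_matrix" (3x3 intrinsics, pixels), "dist_coeffs" ([k1, k2, p1, p2, k3] as OpenCV has them; the pictures are not rectified), "R" (3x3) and "t" (3): a world point X has camera coordinates R X + t; the wrist camera has in their place "tool_from_camera" (4x4, takes a point from camera to tool coordinates, whose origin is the TCP and whose axes are the tool frame's). Camera axes: x right, y down, z forward; pixel columns grow to the right and rows downward; lengths in mm; the calibration is good to about 2 mm. A picture is of the moment at which its call begins: read the wrist's pose just before it. calibration takes no time and is no camera call.
A pose or a line that the arm cannot do raises r.PlanningError and nothing moves.
- r.hand_in(): hands the job in, once; it reports no verdict.
Readings, each from a call of its own:
- readout.current_clock(): time.
- readout.current_q(): joint angles.
- readout.current_qvel(): joint speeds.
- readout.current_tau(): joint torques, N m.
- readout.current_eef_pos(): TCP position.
- readout.current_eef_rot(): TCP orientation.
- readout.current_force(): force on the tool from outside, world axes, zero at the start.
- readout.current_moment(): the same for the moment, N m.
- readout.current_grip_width(): opening from 0.0 (shut) to 1.0 (fully open).
Only numpy, scipy, OpenCV 4.12 (cv2) and the standard library are available. Lean on these libraries where they do the work, as an engineer would, in place of code of your own. Each camera call takes 0.05 s, during which the arm holds its last target.

TASK

The four loose drill-press fixture parts have been put back in each other's trays: move them round so that each stands upright in the middle of the tray made for its shape - the steel bush in the round tray, the square slotted block in the square tray, the bar lengthwise in the oblong tray and the three-lobed knob in the three-cornered tray. Every tray is taken to begin with, so use the empty black rubber mat as a parking place on the way. Set the parts down rather than dropping them, and leave the oil bottle standing where it is.

Things in the scene. Friction and masses are not known exactly. Their poses are not given: they have to be found in the camera images.
- bush: Bare steel bush: an upright tube, outside diameter 50 mm, bore 26 mm, 40 mm high, about 0.35 kg. Origin: centre of its underside; z is its axis, up. Belongs in the round tray; starts in the oblong or the three-cornered one.
- block: Bare steel slotted block, 42 x 42 mm in plan and 40 mm high, about 0.4 kg; a slot 16 mm wide and 18 mm deep runs along its x through the top, between two 13 mm walls. All four sides are flat. Origin: centre of its underside; x along the slot, z up. Belongs in the square tray (any way round); starts in the oblong or the three-cornered one.
- bar: Bare steel bar, 70 mm long (x), 26 mm wide (y), 40 mm high (z), about 0.45 kg, with two dark holes in its top. Origin: centre of its underside. Belongs in the oblong tray, its x along the tray's x (either end first); starts in the round or the square one.
- knob: Black plastic clamping knob, about 0.12 kg: a three-lobed foot 12 mm high reaching 30 mm from the axis, with a round hub of 28 mm diameter rising from its middle to 48 mm above the underside (grip it by the hub). Origin: centre of its underside, z up along the hub. Belongs in the three-cornered tray (any way round); starts in the round or the square one.
- round_tray: Round tray, outside diameter 104 mm, inside 92 mm. Wooden, fixed to the bench. Floor 4 mm thick, wall 6 mm thick, rim 12 mm above the bench (8 mm above the tray floor). Origin: middle of its underside, on the bench; z up. At the start it holds one wrong part.
- square_tray: Square tray, 96 x 96 mm outside, 84 x 84 mm inside, sides along its x and y. Wooden, fixed to the bench. Floor 4 mm thick, wall 6 mm thick, rim 12 mm above the bench (8 mm above the tray floor). Origin: middle of its underside, on the bench; z up. At the start it holds one wrong part.
- oblong_tray: Oblong tray, outside 136 mm (its x) by 78 mm (its y), inside 124 x 66 mm. Wooden, fixed to the bench. Floor 4 mm thick, wall 6 mm thick, rim 12 mm above the bench (8 mm above the tray floor). Origin: middle of its underside, on the bench; z up. At the start it holds one wrong part.
- three_cornered_tray: Three-cornered (equilateral triangle) tray: the inner faces of its three walls lie 40 mm from the centre, one wall towards its -x, one corner towards its +x. Wooden, fixed to the bench. Floor 4 mm thick, wall 6 mm thick, rim 12 mm above the bench (8 mm above the tray floor). Origin: middle of its underside, on the bench; z up. At the start it holds one wrong part.
- mat: Empty black rubber mat, 110 x 110 mm, 4 mm thick, fixed to the bench: the free parking place. Origin: middle of its underside, on the bench.
- oil_bottle: White closed oil bottle with a black cap, 40 mm diameter, 95 mm high, standing loose among the trays; it stays where it is. Origin: centre of its underside, z up.
Things that resemble listed ones, but are neither listed nor needed, are in the scene too. What is shaped like the bush but purple or red is not meant.

How it is judged:
By the outcome, as a careful person would: the job done as asked, in the order asked, and still so for the second after the job is handed in, with the robot touching nothing.
It also fails if it takes over 136 s, if anything falls off the work surface, if the arm or the gripper's body presses on something with over 40 N, if the wrist force passes 120 N, or if a joint passes its speed limit or range.

## Working session

There is one attempt and no reset: what is moved stays moved. The work goes in short steps, each a Python script; the robot and the scene stay as the last script left them, time stands still between calls to the robot, and variables do not carry over. Pictures are saved under pics/ and viewed, and the job is handed in when it is done.

```bash
ls; mkdir -p pics
python3 - <<'E'
from rig import r, solver, imaging, readout
import cv2
for n in ("scene","top","wrist"):
    p=readout.current_eef_pos(); im=imaging.read_camera(n); cv2.imwrite(f"pics/{n}0.png",im)
    c=imaging.calibration(n); print(n,{k:__import__('numpy').round(v,4).tolist() for k,v in c.items()})
print(r.grip_depth, readout.current_clock(), readout.current_eef_rot())
E
```

```text
pics
scene {'camera_matrix': [[434.4323, 0.0, 323.5731], [0.0, 434.4323, 194.2038], [0.0, 0.0, 1.0]], 'dist_coeffs': [-0.0088, 0.0, 0.0, 0.0, 0.0], 'R': [[-0.2845, 0.9586, -0.0077], [0.7457, 0.2162, -0.6302], [-0.6025, -0.1851, -0.7764]], 't': [170.0146, -396.6865, 1145.5194]}
top {'camera_matrix': [[361.3705, 0.0, 317.2009], [0.0, 361.3705, 204.3728], [0.0, 0.0, 1.0]], 'dist_coeffs': [0.021, 0.0, 0.0, 0.0, 0.0], 'R': [[0.0135, -0.9992, -0.0373], [-0.9889, -0.0078, -0.1486], [0.1482, 0.0388, -0.9882]], 't': [8.3029, 596.3938, 619.2623]}
wrist {'camera_matrix': [[345.1216, 0.0, 324.0707], [0.0, 345.1216, 197.9783], [0.0, 0.0, 1.0]], 'dist_coeffs': [-0.0194, 0.0, 0.0, 0.0, 0.0], 'tool_from_camera': [[1.0, -0.0003, -0.0002, 0.7255], [0.0003, 0.9658, 0.2593, -66.0406], [0.0001, -0.2593, 0.9658, -141.6321], [0.0, 0.0, 0.0, 1.0]]}
18.700000000000003 0.15 [ 1.65453235e+00 -2.66897105e+00  1.57833842e-03]
```

View pics/top0.png

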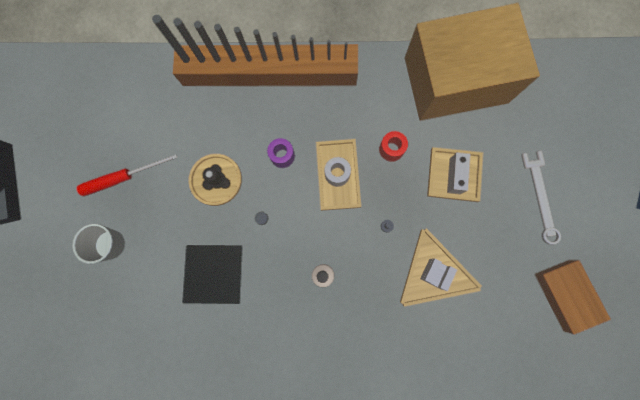

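View pics/scene0.png

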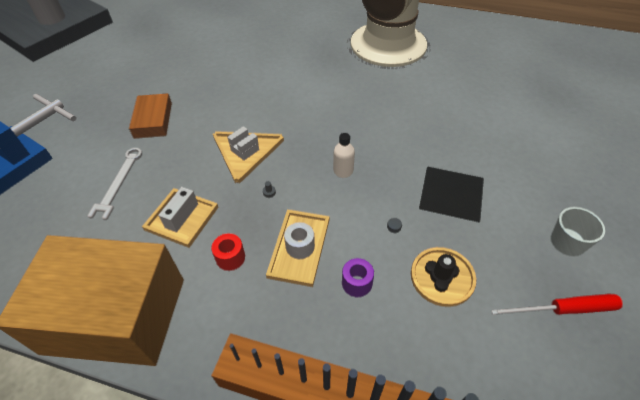

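View pics/wrist0.png

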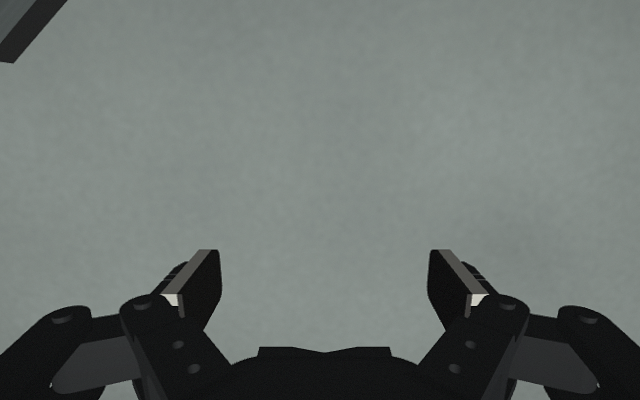

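Run:
```python
import cv2
im=cv2.imread("pics/top0.png"); 
c=im[120:320,170:500]; cv2.imwrite("pics/topz.png",cv2.resize(c,None,fx=2.4,fy=2.4,interpolation=cv2.INTER_CUBIC))
im=cv2.imread("pics/scene0.png"); 
c=im[110:320,130:500]; cv2.imwrite("pics/scz.png",cv2.resize(c,None,fx=2.1,fy=2.1,interpolation=cv2.INTER_CUBIC))
```

```text
(no output)
```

View pics/topz.png

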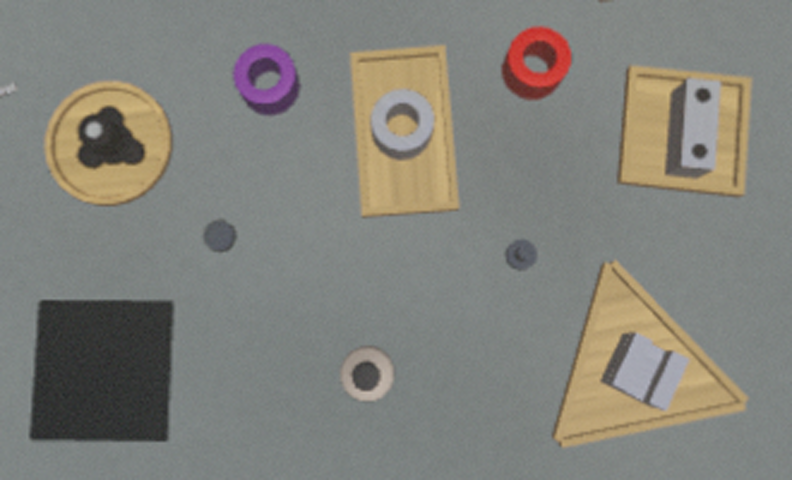

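View pics/scz.png

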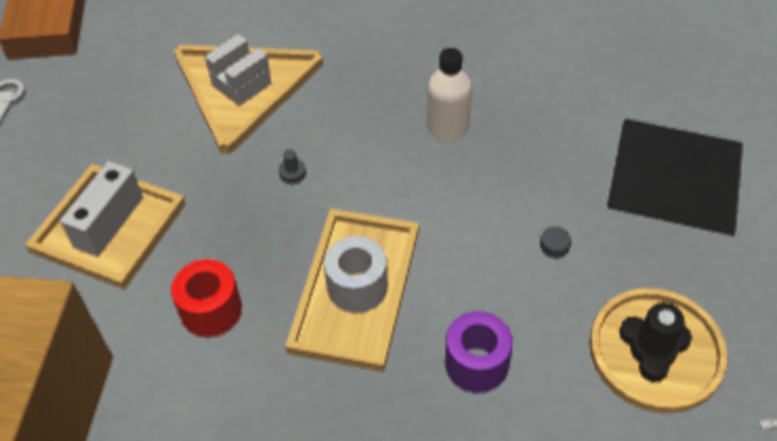

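```bash
cat > fit.py <<'E'
import numpy as np, cv2
from scipy.optimize import minimize
def camK(c): return np.array(c["camera_matrix"],float),np.array(c["dist_coeffs"],float)
def proj(c,P):
    K,d=camK(c); rv=cv2.Rodrigues(np.array(c["R"],float))[0]
    return cv2.projectPoints(np.asarray(P,float).reshape(-1,1,3),rv,np.array(c["t"],float),K,d)[0].reshape(-1,2)
def back(c,uv,z):
    K,d=camK(c); n=cv2.undistortPoints(np.array(uv,float).reshape(-1,1,2),K,d).reshape(-1,2)
    R=np.array(c["R"]);t=np.array(c["t"]); C=-R.T@t
    D=np.c_[n,np.ones(len(n))]@R
    return C+D*((z-C[2])/D[:,2])[:,None]
a=np.linspace(0,2*np.pi,49)[:-1]
def circ(rad): return np.c_[np.cos(a),np.sin(a)]*rad
def rect(x,y): return np.array([[x,y],[-x,y],[-x,-y],[x,-y]],float)/2
def tri(d): return np.array([[2*d,0],[-d,d*3**.5],[-d,-d*3**.5]])
def lobes(): return None
M={"round_tray":(circ(52),0,12),"square_tray":(rect(96,96),0,12),"oblong_tray":(rect(136,78),0,12),
"three_cornered_tray":(tri(46),0,12),"mat":(rect(110,110),0,4),"bush":(circ(25),4,44),"block":(rect(42,42),4,44),"bar":(rect(70,26),4,44),"oil_bottle":(circ(20),0,75)}
S=4
def hullpts(c,name,p,z0=None):
    o,l,h=M[name]; cs,sn=np.cos(p[2]),np.sin(p[2])
    q=o@np.array([[cs,sn],[-sn,cs]])+p[:2]
    P=np.vstack([np.c_[q,np.full(len(q),l)],np.c_[q,np.full(len(q),h)]])
    return cv2.convexHull(proj(c,P).astype(np.float32)).reshape(-1,2)
def render(c,name,p,shape):
    h=hullpts(c,name,p); m=np.zeros((shape[0],shape[1]),np.uint8)
    m=np.zeros((shape[0]*S,shape[1]*S),np.uint8)
    cv2.fillConvexPoly(m,np.round(((h+.5)*S-.5)*16).astype(np.int32),255,cv2.LINE_8,4)
    return cv2.resize(m,(shape[1],shape[0]),interpolation=cv2.INTER_AREA)/255.
def fit(c,mask,name,p0,free=(1,1,1)):
    """mask float 0..1 full-size"""
    ys,xs=np.where(mask>.5); x0,x1,y0,y1=max(0,xs.min()-20),xs.max()+20,max(0,ys.min()-20),ys.max()+20
    cc=dict(c); K=np.array(c["camera_matrix"],float).copy(); K[0,2]-=x0; K[1,2]-=y0; cc["camera_matrix"]=K
    m=mask[y0:y1,x0:x1]
    sc=np.array([3,3,.08])*np.array(free)
    f=lambda v: np.abs(render(cc,name,np.array(p0)+v*sc,m.shape)-m).sum()
    best=None
    v=np.zeros(3)
    for k in range(3):
        s=minimize(f,v,method="Nelder-Mead",options=dict(initial_simplex=np.vstack([v,v+np.eye(3)*[2,1,.5][k]]),xatol=.01,fatol=.05,maxiter=200))
        v=s.x
    return np.array(p0)+v*sc, s.fun, m.sum()
E
cat > loc0.py <<'E'
from fit import *
from rig import imaging
import cv2
seeds={"round_tray":(215,180),"square_tray":(456,175),"oblong_tray":(338,174),"three_cornered_tray":(437,273),"mat":(213,274),"bush":(338,172),"block":(441,274),"bar":(461,172),"oil_bottle":(323,276)}
ang={"oblong_tray":[0,.1,-.1],"square_tray":[0],"mat":[0],"three_cornered_tray":np.arange(0,2.1,.35),"block":np.arange(0,1.57,.3),"bar":[0,.2,-.2]}
for cam in ("top","scene"):
    c=imaging.calibration(cam); im=cv2.imread(f"pics/{cam}0.png")
    hsv=cv2.cvtColor(im,cv2.COLOR_BGR2HSV).astype(int)
    wood=((hsv[...,0]>10)&(hsv[...,0]<28)&(hsv[...,1]>75)&(hsv[...,2]>60)).astype(np.uint8)
    ct=imaging.calibration("top")
    for n,s in seeds.items():
        if n=="oil_bottle" and cam=="scene": pass
        w=back(ct,[s],40 if n in("bush","block","bar") else 8)[0]
        if cam=="scene":w[:2]=tuple(RES[n][:2])
        u=proj(c,[[w[0],w[1],24 if n in("bush","block","bar") else 6]])[0]
        m=np.zeros(im.shape[:2],np.uint8)
        if "tray" in n:
            cs=cv2.findContours(wood,cv2.RETR_EXTERNAL,cv2.CHAIN_APPROX_NONE)[0]
            k=max((q for q in cs if len(q)>20),key=lambda q:cv2.pointPolygonTest(cv2.convexHull(q),tuple(map(float,u)),True)); cv2.fillConvexPoly(m,cv2.convexHull(k),1)
        elif n=="oil_bottle": 
            if cam=="scene": continue
            print(n,w,back(ct,[s],95)); continue
        else:
            if n=="mat": o=(hsv[...,2]<75).astype(np.uint8)
            else:
                o=((hsv[...,1]<75)).astype(np.uint8); b=np.zeros_like(o); T={"bush":"oblong_tray","block":"three_cornered_tray","bar":"square_tray"}[n]
                cv2.circle(b,tuple(int(round(x)) for x in u),32,1,-1)
                hp=hullpts(c,T,RES[T] if cam=="top" else RS[T]);hb=np.zeros_like(o);cv2.fillConvexPoly(hb,np.round(hp).astype(np.int32),1);hb=cv2.erode(hb,np.ones((5,5)))
                o&=b&hb
            nl,lab,st,ce=cv2.connectedComponentsWithStats(o)
            k=1+np.argmin(np.hypot(*(ce[1:]-u).T)+1e3*(st[1:,4]<150)); m[lab==k]=1
            cs=cv2.findContours(m,cv2.RETR_EXTERNAL,cv2.CHAIN_APPROX_NONE)[0]; cv2.drawContours(m,cs,-1,1,-1)
        best=None
        al=ang.get(n,[0]) if cam=="top" else [RES[n][2]]
        fr=(1,1,0 if n in("round_tray","bush") else 1)
        for A in al:
            q=fit(c,m.astype(float),n,(w[0],w[1],A),fr)
            if best is None or q[1]<best[1]: best=q
        if cam=="top":
            if 'RES' not in globals(): RES={};
            RES[n]=best[0]
        else:
            if 'RS' not in globals(): RS={}
            RS[n]=best[0]
        print(cam,n,best[0].round(3),"err",round(best[1]),"of",best[2])
        if 'V' not in globals() or V[0]!=cam: V=(cam,im.copy())
        cv2.polylines(V[1],[np.round(hullpts(c,n,best[0])).astype(np.int32)],True,(0,0,255),1)
    cv2.imwrite(f"pics/{cam}_fit.png",V[1])
E
python3 loc0.py
```

```text
top round_tray [650.921 219.889   0.   ] err 79 of 2158.0
top square_tray [ 6.63600e+02 -2.49189e+02 -1.09000e-01] err 59 of 2629.0
top oblong_tray [ 6.62631e+02 -2.36450e+01  8.40000e-02] err 57 of 2795.0
top three_cornered_tray [ 4.74545e+02 -2.04482e+02  2.21000e-01] err 117 of 3392.0
top mat [467.15  216.034   0.   ] err 169 of 3235.0
top bush [663.177 -21.402   0.   ] err 29 of 645.0
top block [ 473.129 -205.603    1.118] err 33 of 760.0
top bar [ 6.61260e+02 -2.49995e+02 -1.13000e-01] err 37 of 832.0
oil_bottle [465.59606113   3.35940278   8.        ] [[469.65118472   1.54103172  95.        ]]
scene round_tray [650.549 218.797   0.   ] err 72 of 3081.0
scene square_tray [ 6.63069e+02 -2.51238e+02 -1.12000e-01] err 56 of 2642.0
scene oblong_tray [ 6.62516e+02 -2.48350e+01  7.90000e-02] err 76 of 3417.0
scene three_cornered_tray [ 4.74010e+02 -2.06709e+02  2.18000e-01] err 85 of 2169.0
scene mat [4.66046e+02 2.14281e+02 2.00000e-03] err 135 of 2599.0
scene bush [661.713 -23.988   0.   ] err 80 of 901.0
scene block [ 472.674 -206.659    1.026] err 141 of 583.0
scene bar [ 6.59074e+02 -2.52142e+02 -7.90000e-02] err 166 of 912.0Traceback (most recent call last):
  File "loc0.py", line 14, in <module>
    if cam=="scene":w[:2]=tuple(RES[n][:2])
                                ~~~^^^
KeyError: 'oil_bottle'
```

```bash
cat > h.py <<'E'
from rig import r, solver, imaging, readout
import numpy as np, cv2
from scipy.spatial.transform import Rotation as Ro
from fit import *
def rot(th): return (Ro.from_euler("z",th)*Ro.from_euler("x",np.pi)).as_rotvec()
def best_th(x,y,z,ths):
    q=readout.current_q(); b=None
    for t in ths:
        for k in (-1,0,1):
            T=t+k*np.pi; s=solver.ik([x,y,z],rot(T))
            if s is None: continue
            d=np.abs(np.array(s)-q).max()
            if b is None or d<b[0]: b=(d,T)
    return b[1]
def wrist(name):
    p=np.array(readout.current_eef_pos()); rv=np.array(readout.current_eef_rot()); im=imaging.read_camera("wrist")
    cv2.imwrite(f"pics/{name}.png",im)
    c=dict(imaging.calibration("wrist")); T=np.eye(4);T[:3,:3]=Ro.from_rotvec(rv).as_matrix();T[:3,3]=p
    W=np.linalg.inv(T@np.array(c["tool_from_camera"])); c["R"]=W[:3,:3];c["t"]=W[:3,3]
    np.savez(f"pics/{name}.npz",R=c["R"],t=c["t"])
    return im,c
def wc(name):
    c=dict(imaging.calibration("wrist")); z=np.load(f"pics/{name}.npz"); c["R"]=z["R"];c["t"]=z["t"]; return cv2.imread(f"pics/{name}.png"),c
def st(): print("t",round(readout.current_clock(),2),"pos",np.round(readout.current_eef_pos(),1),"F",np.round(readout.current_force(),1),"g",round(readout.current_grip_width(),3))
E
python3 - <<'E'
from h import *
x,y=650.7,219.3
th=best_th(x,y,150,[0,np.pi/2]); print(th)
r.reach([x,y,150],rot(th)); wrist("w_round"); st()
E
```

```text
-3.141592653589793
t 2.06 pos [650.4 220.6 150.4] F [ 1.   0.  -0.6] g 1.002
```

View pics/w_round.png

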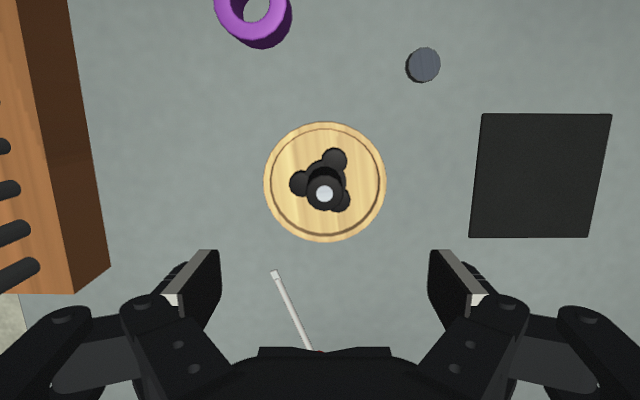

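View pics/top_fit.png

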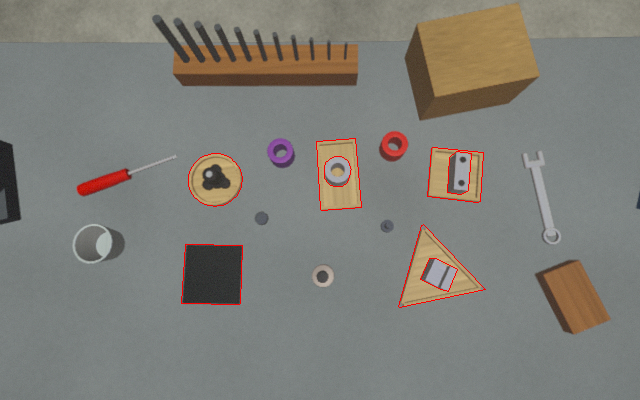

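```bash
cat >> h.py <<'E'
def woodmask(im):
    hsv=cv2.cvtColor(im,cv2.COLOR_BGR2HSV).astype(int)
    return ((hsv[...,0]>10)&(hsv[...,0]<28)&(hsv[...,1]>75)&(hsv[...,2]>60)).astype(np.uint8),hsv
def blob(o,u):
    nl,lab,s,ce=cv2.connectedComponentsWithStats(o.astype(np.uint8)); m=np.zeros(o.shape,np.uint8)
    k=1+np.argmin(np.hypot(*(ce[1:]-u).T)+1e3*(s[1:,4]<100)); m[lab==k]=1
    cs=cv2.findContours(m,cv2.RETR_EXTERNAL,cv2.CHAIN_APPROX_NONE)[0]; cv2.drawContours(m,cs,-1,1,-1); return m
def fittray(im,c,n,p0,fr=(1,1,1)):
    w,h=woodmask(im); u=proj(c,[[p0[0],p0[1],6]])[0]
    m=blob(w,u); cs=cv2.findContours(m,cv2.RETR_EXTERNAL,cv2.CHAIN_APPROX_NONE)[0]; cv2.fillConvexPoly(m,cv2.convexHull(max(cs,key=len)),1)
    return fit(c,m.astype(float),n,p0,fr)
def fitpart(im,c,n,p0,fr=(1,1,1)):
    w,h=woodmask(im); u=proj(c,[[p0[0],p0[1],24]])[0]
    b=np.zeros(w.shape,np.uint8); cv2.circle(b,tuple(int(round(x)) for x in u),70,1,-1)
    o=(h[...,1]<75).astype(np.uint8)&b
    return fit(c,blob(o,u).astype(float),n,p0,fr)
E
python3 - <<'E'
from h import *
r.hold(.4); im,c=wrist("w_round2"); st()
print(fittray(im,c,"round_tray",(650.7,219.3,0),(1,1,0)))
hsv=cv2.cvtColor(im,cv2.COLOR_BGR2HSV).astype(int)
o=(hsv[...,2]<75); m=blob(o,proj(c,[[466.6,215,4]])[0]); print(fit(c,m.astype(float),"mat",(466.6,215,0)))
g=im[150:230,280:370].max(2)
m=blob(im.min(2)>150,(324,194)); ys,xs=np.where(m); print(xs.mean(),ys.mean(),len(xs), back(c,[[xs.mean(),ys.mean()]],52))
cv2.imwrite("pics/knobz.png",cv2.resize(im[130:240,260:390],None,fx=5,fy=5,interpolation=cv2.INTER_CUBIC))
E
```

```text
t 2.51 pos [650.7 219.4 150. ] F [ 0.5 -0.4  0.4] g 1.0
(array([650.50399167, 217.94561518,   0.        ]), np.float64(295.58039215686273), np.float64(11758.0))
(array([ 4.66376885e+02,  2.14273735e+02, -3.31202339e-03]), np.float64(582.0117647058823), np.float64(15614.0))
324.3543689320388 194.66990291262135 206 [[650.65117631 215.02312557  52.        ]]
```

View pics/knobz.png

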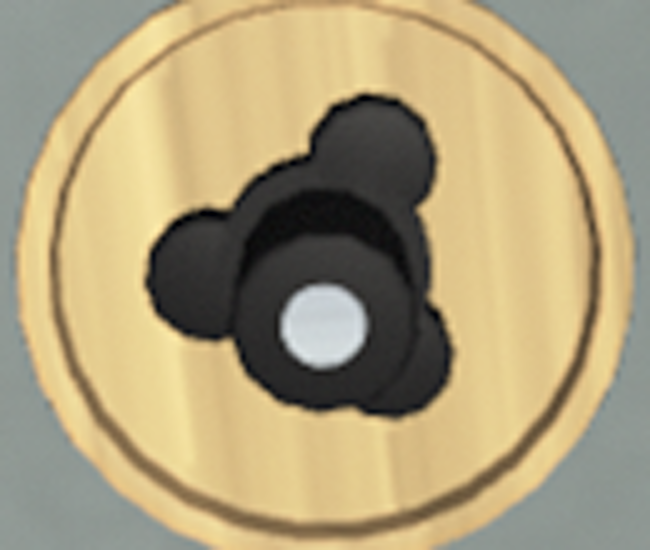

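```bash
cat >> h.py <<'E'
ZC=150
def pick(x,y,th,z,pre,F):
    r.move_gripper(pre)
    r.reach([x,y,ZC],rot(th)); r.move_straight([x,y,z+35],rot(th),speed=200)
    hit=r.move_straight([x,y,z],rot(th),speed=70,until_force=15); print("hit on descent",hit)
    if hit: st(); raise SystemExit
    r.move_gripper(0.0,grip_force=F); st()
    r.move_straight([x,y,z+20],speed=60); r.move_straight([x,y,ZC],speed=200); st()
def place(x,y,th,z,op):
    r.reach([x,y,ZC],rot(th)); r.hold(.2); r.move_straight([x,y,z+15],rot(th),speed=200); r.hold(.2)
    r.move_straight([x,y,z+3],rot(th),speed=40)
    hit=r.move_straight([x,y,z-2.5],rot(th),speed=10,until_force=4); print("touch",hit); st()
    r.move_gripper(op); st()
    r.move_straight([x,y,z+40],speed=100); r.move_straight([x,y,ZC],speed=200)
E
python3 - <<'E'
from h import *
th=-np.pi
pick(650.65,215.6,th,18,0.7,40)
x,y=466.4,214.6
t2=best_th(x,y,150,[th]); print(t2)
place(x,y,t2,18,0.7)
r.hold(.3); im,c=wrist("w_mat"); st()
E
```

```text
hit on descent False
t 4.82 pos [651.  215.8  18.7] F [0.  0.7 2.6] g 0.313
t 6.01 pos [649.6 215.3 148.4] F [-0.3 -0.2 -2.8] g 0.315
-3.141592653589793
touch True
t 8.73 pos [466.5 214.8  18.6] F [-0.9 -0.4  3.1] g 0.315
t 9.15 pos [465.8 214.1  17.6] F [ 0.2  1.2 -1. ] g 0.701
t 10.66 pos [466.1 214.3 149.1] F [-0.7  0.1  0.6] g 0.695
```

View pics/w_mat.png

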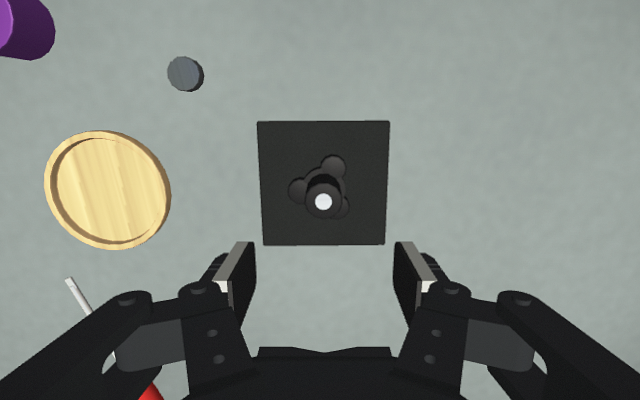

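Run:
```python
from h import *
im,c=wc("w_mat")
m=blob(im.min(2)>150,(323,202)); ys,xs=np.where(m); print("knob",back(c,[[xs.mean(),ys.mean()]],52))
print(fittray(im,c,"round_tray",(650.6,218.6,0),(1,1,0)))
x,y=662.5,-24.5
th=best_th(x,y,150,[0.081]); print(th)
r.reach([x,y,150],rot(th)); r.hold(.4); im,c=wrist("w_obl"); st()
print(fittray(im,c,"oblong_tray",(662.5,-24.3,.081)))
print(fitpart(im,c,"bush",(662.5,-22.5,0),(1,1,0)))
```

```text
knob [[466.64620243 214.03826655  52.        ]]
(array([649.83857607, 218.23209322,   0.        ]), np.float64(443.75294117647064), np.float64(11929.0))
-3.060592653589793
t 12.29 pos [662.4 -24.  150.2] F [0.3 0.2 0.1] g 0.698
(array([ 6.62343003e+02, -2.46612567e+01,  8.16046491e-02]), np.float64(211.5529411764706), np.float64(14982.0))
(array([662.81420835, -23.59587094,   0.        ]), np.float64(187.02745098039216), np.float64(3648.0))
```

View pics/w_obl.png

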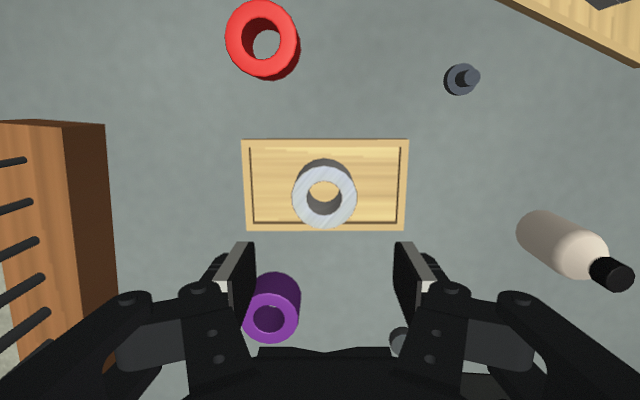

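Run:
```python
from h import *
th=-3.0606
pick(662.7,-23.3,th,13,0.85,60)
x,y=650.5,218.5
t2=best_th(x,y,150,[th]); print(t2)
place(x,y,t2,13,0.78)
r.hold(.3); im,c=wrist("w_bushplaced"); st()
print(fittray(im,c,"round_tray",(650.6,218.6,0),(1,1,0)))
print(fitpart(im,c,"bush",(650.6,218.6,0),(1,1,0)))
```

```text
hit on descent False
t 14.47 pos [663.2 -23.2  14. ] F [-0.4 -0.1  3.9] g 0.573
t 15.68 pos [661.4 -23.3 148.3] F [-0.1  1.2 -4. ] g 0.574
-3.0606
touch True
t 18.61 pos [650.8 218.6  14. ] F [-0.1  0.   5.3] g 0.575
t 18.93 pos [648.8 217.7  11.1] F [1.  0.2 0.6] g 0.777
t 20.48 pos [650.2 218.3 148.9] F [ 0.2  0.4 -0.3] g 0.778
(array([650.6, 218.6,   0. ]), np.float64(3664.0), np.float64(476.0))
(array([650.6, 218.6,   0. ]), np.float64(188.4745098039216), np.float64(3694.0))
```

View pics/w_bushplaced.png

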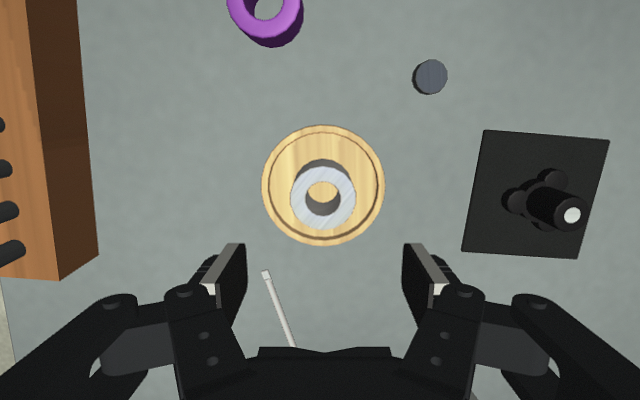

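```bash
sed -i 's/(s\[1:,4\]<100)/(s[1:,4]<amin)/; s/def blob(o,u):/def blob(o,u,amin=100):/; s/m=blob(w,u); cs/m=blob(w,u,2000); cs/' h.py
python3 - <<'E'
from h import *
im,c=wc("w_bushplaced")
print(fittray(im,c,"round_tray",(652,217,0),(1,1,0))[:2])
print(fitpart(im,c,"bush",(653,216,0),(1,1,0))[:2])
x,y=662,-251
th=best_th(x,y,150,[-.111+np.pi/2]); print(th)
r.reach([x,y,150],rot(th)); r.hold(.4); im,c=wrist("w_sq"); st()
print(fittray(im,c,"square_tray",(663.3,-250.2,-.111)))
print(fitpart(im,c,"bar",(660.5,-251,-.11)))
E
```

```text
(array([650.37210003, 218.18809507,   0.        ]), np.float64(313.65882352941173))
(array([650.61295371, 218.47073443,   0.        ]), np.float64(187.69803921568626))
1.4597963267948966
t 22.64 pos [ 662.1 -250.7  150. ] F [ 0.1  0.2 -0.1] g 0.779
(array([ 6.63282807e+02, -2.50422731e+02, -1.09756227e-01]), np.float64(131.86274509803923), np.float64(13044.0))
(array([ 6.60809202e+02, -2.50816748e+02, -1.00553840e-01]), np.float64(99.66274509803921), np.float64(3358.0))
```

View pics/w_sq.png

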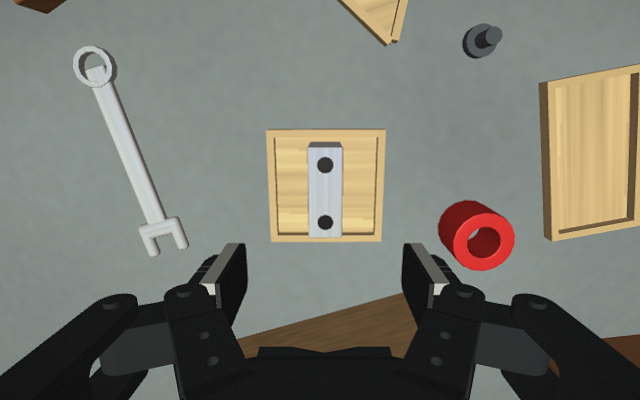

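Run:
```python
from h import *
th=-.104+np.pi/2
pick(660.7,-250.9,th,15,0.65,60)
x,y=662.45,-24.5
t2=.0815+np.pi/2
place(x,y,t2,15,0.6)
r.hold(.3); im,c=wrist("w_barplaced"); st()
print(fittray(im,c,"oblong_tray",(662.4,-24.5,.08)))
print(fitpart(im,c,"bar",(663.5,-23.5,.07)))
x,y=474.,-205.5
B=1.09
th=best_th(x,y,150,[B+np.pi/2]); print(th)
r.reach([x,y,150],rot(th)); r.hold(.4); im,c=wrist("w_tri"); st()
print(fittray(im,c,"three_cornered_tray",(474.3,-205.5,.22)))
print(fitpart(im,c,"block",(473,-206,B)))
```

```text
hit on descent False
t 24.84 pos [ 661.2 -250.9   15.8] F [0.9 0.8 2.6] g 0.296
t 26.05 pos [ 659.5 -250.4  148.1] F [-0.3  0.2 -5.5] g 0.297
touch True
t 28.93 pos [662.8 -24.4  15.7] F [0.5 0.6 5.3] g 0.29
t 29.3 pos [660.4 -24.7  12.9] F [0.3 0.5 0.4] g 0.597
t 30.84 pos [662.1 -24.5 148.9] F [ 0.7  0.1 -0. ] g 0.596
(array([ 6.62236729e+02, -2.49444446e+01,  8.35550558e-02]), np.float64(166.96470588235294), np.float64(15100.0))
(array([ 6.62267787e+02, -2.53578166e+01,  7.46926794e-02]), np.float64(119.47843137254901), np.float64(3352.0))
2.6607963267948964
t 32.48 pos [ 474.1 -205.3  149.9] F [-0.1 -0.3 -1.1] g 0.602
(array([ 4.74451387e+02, -2.06318905e+02,  2.20130226e-01]), np.float64(395.4), np.float64(15288.0))
(array([ 473.51526961, -206.30834197,    1.11354766]), np.float64(121.5921568627451), np.float64(3493.0))
```

View pics/w_barplaced.png

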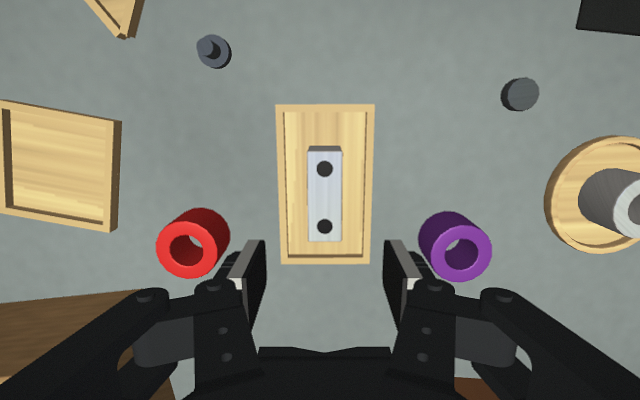

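View pics/w_tri.png

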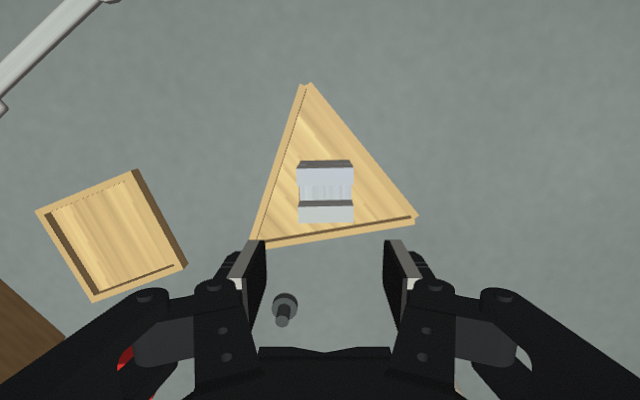

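Run:
```python
from h import *
x,y=473.5,-206.2
th=best_th(x,y,150,[1.114]); print(th)
X,Y=663.25,-250.4
t2=best_th(X,Y,150,[-.110,-.110+np.pi/2]); print(t2)
pick(x,y,th,14,0.7,60)
t2=best_th(X,Y,150,[-.110,-.110+np.pi/2]); print(t2)
place(X,Y,t2,14,0.68)
r.hold(.3); im,c=wrist("w_blockplaced"); st()
print(fittray(im,c,"square_tray",(663.3,-250.4,-.11)))
print(fitpart(im,c,"block",(664.5,-249,-.13)))
```

```text
1.114
-3.251592653589793
hit on descent False
t 35.72 pos [ 474.2 -206.2   14.7] F [0.2 1.4 2.9] g 0.479
t 36.93 pos [ 472.3 -205.8  148.6] F [-0.1 -0.1 -2.5] g 0.481
1.4607963267948965
touch True
t 39.71 pos [ 663.6 -250.5   14.8] F [ 0.1 -0.2  4.8] g 0.481
t 40.02 pos [ 661.4 -249.9   11.9] F [-0.   0.2  0.2] g 0.684
t 41.57 pos [ 662.9 -250.3  148.9] F [ 0.4  1.4 -0.3] g 0.683
(array([ 6.63605833e+02, -2.50453082e+02, -1.10604962e-01]), np.float64(177.96862745098042), np.float64(13114.0))
(array([ 6.62843439e+02, -2.51152378e+02, -1.14058743e-01]), np.float64(221.45098039215688), np.float64(3455.0))
```

View pics/w_blockplaced.png

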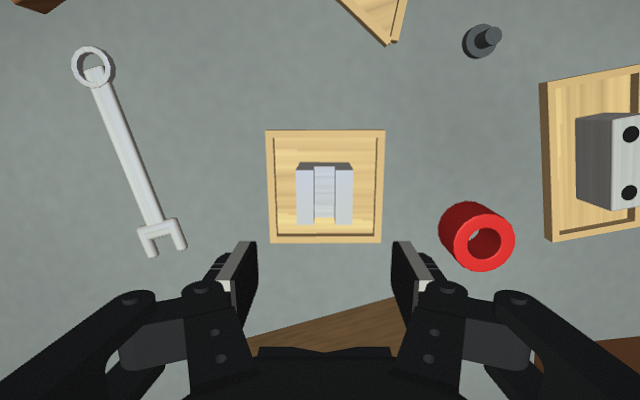

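Run:
```python
import h
from h import *
h.ZC=200
r.move_straight([663,-250.4,200],speed=200)
x,y=466.4,214.3
th=best_th(x,y,200,[0,np.pi/2]); print(th)
pick(x,y,th,18,0.7,40)
X,Y=474.35,-206.0
t2=best_th(X,Y,200,[0,np.pi/2,.8]); print(t2)
place(X,Y,t2,18,0.6)
r.move_straight([X,Y,150],speed=150); r.hold(.3); im,c=wrist("w_knobplaced"); st()
m=blob(im.min(2)>150,proj(c,[[X,Y,52]])[0]); ys,xs=np.where(m); print("knob",len(xs),back(c,[[xs.mean(),ys.mean()]],52))
print(fittray(im,c,"three_cornered_tray",(474.3,-206,.22)))
r.reach([420,-350,250],rot(t2)); cv2.imwrite("pics/top1.png",imaging.read_camera("top")); cv2.imwrite("pics/scene1.png",imaging.read_camera("scene")); st()
```

```text
-3.141592653589793
hit on descent False
t 45.94 pos [466.7 214.6  18.6] F [-0.1 -0.1  3.1] g 0.313
t 47.38 pos [465.5 213.7 198.6] F [ 0.3  0.7 -1. ] g 0.315
1.5707963267948966
touch True
t 51.14 pos [ 474.6 -206.    18.6] F [-0.5 -0.2  5. ] g 0.319
t 51.5 pos [ 473.5 -205.9   17.5] F [ 0.1 -0.3  0.1] g 0.601
t 53.74 pos [ 474.7 -206.   150.7] F [ 0.4 -0.6  0.3] g 0.597
knob 201 [[ 475.22931277 -206.88118122   52.        ]]
(array([ 4.74247168e+02, -2.06059885e+02,  2.20324042e-01]), np.float64(313.8666666666666), np.float64(15431.0))
t 54.6 pos [ 419.9 -348.6  248.5] F [ 0.5  0.3 -0.5] g 0.604
```

View pics/w_knobplaced.png

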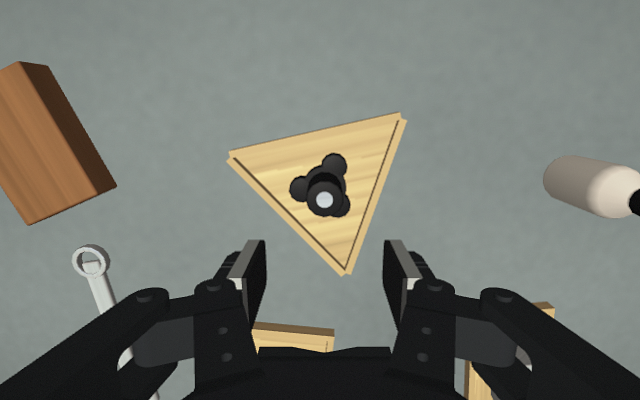

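View pics/top1.png

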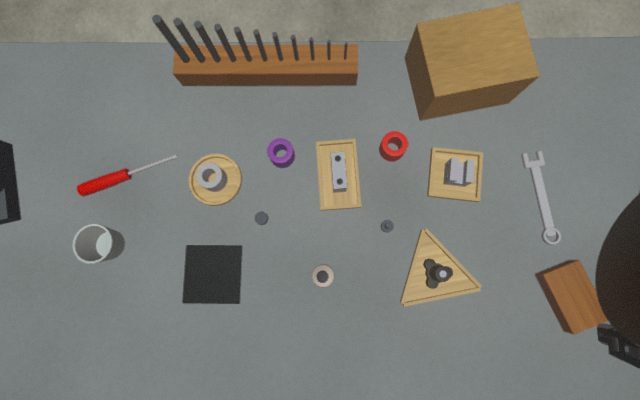

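View pics/scene1.png

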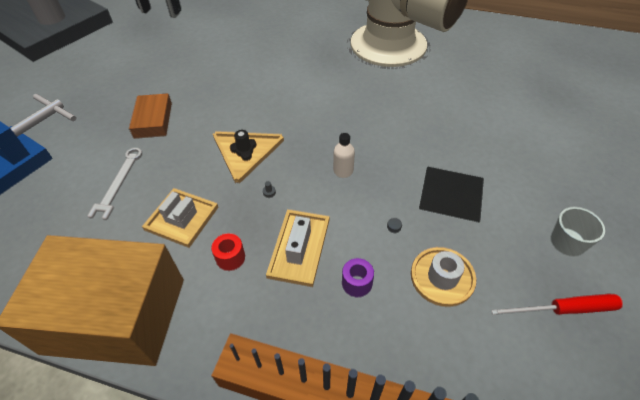

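All four parts stand in their own trays and the bottle has not moved: it is still at (323,276) in the top view. The gripper is clear of everything, so I am handing in.

Run:
```python
from h import *
r.hold(.5); st(); print(np.abs(readout.current_qvel()).max()); r.hand_in()
```

```text
t 55.1 pos [ 420.1 -349.9  250. ] F [ 0.1 -0.5 -0.5] g 0.597
0.0033037815417446595
the job is handed in; nothing more can be done
```

All four parts are upright in the middle of their own trays, and I handed the job in at 55 s of the 136 s allowed. I parked the knob on the mat, then moved the bush to the round tray, the bar to the oblong and the block to the square. Last, the knob went from the mat to the three-cornered tray. Each part was lowered slowly until it touched before I let go.

**Wrist camera check after each placing:**

| Part | Distance from tray centre | Other |
|---|---|---|
| Bush | about 0.4 mm | – |
| Bar | about 0.4 mm | about 0.01 rad off the tray's length |
| Block | about 1 mm | square with the tray sides |
| Knob | about 1.3 mm | – |

**Final views:** the top and scene pictures show all four parts upright, the mat empty, and the bottle and the look-alikes where they were.

**Disagreements:**
- The cameras differed by up to about 2 mm on tray positions, so I used values in between.
- My first fit of the block's direction was a quarter turn out, because its plan is square. The wrist picture of the slot showed this and I corrected it before gripping.
- One tray fit in the bush check picked up the wrong patch. I repeated it, and the table gives the repeated result.

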